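Seat the control board in the ignition tester

ROBOT

A 6-joint arm with a two-finger parallel gripper is mounted at the origin on the work surface. World frame = base frame: x ahead of the robot, y to its left, z up, the work surface at z = 0. Lengths are in m, angles in degrees, forces in N, time in s.
With the tool pointing down it reaches from about 0.4 to 0.825 m from the base axis. Payload 7 kg.
Tool frame: the origin (TCP) lies midway between the tips of the shut fingers; the grasp point (between the pads) lies 19 mm behind it (grip_depth is the distance from the TCP to the grasp point, in m); z points along the fingers, y is the direction in which the jaws open and shut (so a half turn about z gives the same grasp; the last joint's range is limited). The gripper opens to 88 mm and grips with 3 to 60 N. Pads are 19 mm wide; open, the fingers measure 130 mm over their backs; the gripper's body (78 mm by 193 mm) begins 47 mm behind the grasp point.
Start: joints at [-51.962, 20.546, 0.682, 0, -70.136, -16.507], TCP at [0.248, -0.628, 0.227] pointing down, gripper open.
Joint ranges: [-176.03, 176.03], [-82.01, 121.73], [-58.28, 71.71], [-173.87, 95.51], [-174.79, -0.11], [-173.66, 173.66]. Speed limits (degrees/s): [136.94, 136.94, 172.46, 180, 180, 180].

INTERFACE

Orientations are given as a 3x3 rotation matrix whose columns are the frame's x, y, z axes.
In Python, from workcell import move_ptp, servo_line, movej, gripper_to, hold, solve_ik, state, read_camera, camera_info, IKError, close_job, regions_of, tip_of, grip_depth gives the robot as it stands. The module is installed in compiled form; this text tells all that it offers. Calls block until the motion is done:
- move_ptp(position, orientation): joint-space move of the TCP to a pose.
- servo_line(position, rot=None, feed=0.15, contact_N=None): straight line of the TCP; rot=None keeps the orientation; feed is the mean speed in m/s. With contact_N (N) it stops when the force on the tool has changed by that much, and returns True; else False.
- movej(angles): joint-space move.
- gripper_to(opening, f_grip=None): finger opening in m; f_grip is the grip in N (None keeps the last); returns when the fingers have stopped.
- hold(seconds).
- solve_ik(position, orientation): joint angles nearest the present ones, or None.
- state(): the state.
- read_camera(name): name is "scene" or "top"; returns the picture (384x512x3 uint8, red, green, blue); there is no depth.
- camera_info(name): a dict with "camera_matrix" (3x3 intrinsics, pixels), "k1" (the pictures are not rectified: a ray, as slopes to the right and down, at radius r is drawn at 1 + k1 r^2 times it, then the intrinsics apply), "xyz" and "orientation" of the camera in the world. Camera axes: x right, y down, z forward; pixel columns grow to the right and rows downward; lengths in m; the calibration is good to about 2 mm. A picture is of the moment at which its call begins. camera_info takes no time and is no camera call.
A pose or a line that the arm cannot do raises IKError and nothing moves.
- close_job(): hands the job in, once; it reports no verdict.
Trained networks look in the newest picture that a camera, given by its name, has taken for a name from the list of things; names that differ only in an ending like _2 or _b are one class to them, and where a whole thing is asked for, a point or a joint stands for the part that bears it (a point fixed in the world has none). Each returns a list of dicts, best first, with "score" (0 to 1); they miss things now and then, are a little off and sometimes report something else, mostly with a low value. They report only what shows in the picture. A call takes as long as a camera call. They do not tell look-alikes from the thing itself.
- regions_of(target, camera): "region" (384x512 bool, what is visible of it) and "box" ([centre column, centre row, width, height] in pixels, round what is visible of it).
- tip_of(target, camera): "pixel" ([column, row] in pixels: a listed point, or the origin of a listed thing).
The state is a dict: "time": time; "joint_positions": joint angles; "dq": joint speeds; "joint_torque": joint torques, N m; "position": TCP position; "eef_rot": TCP orientation; "wrist_force": force on the tool from outside, world axes, zero at the start; "wrist_torque": the same for the moment, N m; "finger_gap": finger opening in m.
Only numpy, scipy, OpenCV 4.12 (cv2) and the standard library are available. Lean on these libraries where they do the work, as an engineer would, in place of code of your own. Each camera call takes 0.05 s, during which the arm holds its last target.

TASK

Take the control board out of its wooden slot stand, slide it upright down the two card guides of the bench tester and press it lightly by its grip until you feel it firmly on the contacts at the bottom (about 10 N, never as much as 20 N by hand). Then let go and swing both ejector levers inward until they stand upright, so that they, not your push on the board, drive it fully home. Leave the other things on the bench where they are.

Things in the scene. Friction and masses are not known exactly. Their poses are not given: they have to be found in the camera images.
- board: Loose upright circuit board, 140-270 g, starting in the stand. Origin: middle of its bottom edge; z up, y along its width, x across its thickness. Green panel 106 wide (y), 4 thick (x), z 0-80; aluminium stiffener 106 wide, 12 thick, z 80-94, whose top ends the lever noses press on; above it the grip tab. May go in either way round.
- board_grip (a point): Centre of the board's black grip tab, 106 above the board's bottom edge: 44 wide (y), 12 thick (x), 24 high, top free. Take it from above, fingers closing across the thickness.
- stand: Fixed wooden block, 80 (x) by 130 (y) by 45 high, with a slot 7 wide (x), 114 long (y), whose floor is 10 above the bench; the board stands loosely in it. Origin: centre of its underside; y along the slot.
- tester: Fixed bench tester: open-topped white case 150 (x) by 200 (y) by 45 high, display and knobs on its -x side. Origin: centre of its underside, z up. Board and tester axes lie along each other when the board is in (x and y both centred); it is fully home with its bottom edge 30 above this origin. Lever brackets stand at y +-67 to +-87, up to z 136.
- slot_mouth (a point): Centre of the card slot at the top of the two grey C-shaped guides, 106 above the tester's underside. The guides stand at the tester's y +-44 to +-60; between them the slot is 7 long in x and 109 in y, straight from z 6 to 94, flared above that by about 6 each way up to z 106.
- bay_floor (a point): Floor of the card bay, 5 above the tester's underside, below the flat black contact block (as long as the slot). Its top is 34 to 46 above the tester's underside, not reported: feel it with the board. The top gives 1.5 (8 N per mm), then the block itself: about 26 N moves it down and it stays. The levers must do that; over 20 N by hand, levers open, spoils the job.
- lever_left (a joint): Ejector lever at the tester's +y side: 0 wide open (handle leaning out 66 degrees), 1.15 closed (upright, hard stop); starts at 0 to 0.1, clear of the board's way. Hinge along the tester's x at y 77, z 127; stays where left (4 N of friction at the handle). As it closes, its steel nose presses the end of the board's stiffener down.
- lever_right (a joint): The same lever, mirrored, at the tester's -y side (hinge at y -77, z 127): 0 open, 1.15 closed upright.
- lever_left_tip (a point): Outer end of the left lever's handle, on its centre line, 70 from the hinge. Handle: black paddle 24 wide (x), 9 thick, 30 long. Pushed level inward from outside near the end it needs about 10 to 20 N while the contacts go in.
- lever_right_tip (a point): Outer end of the right lever's handle, on its centre line, 70 from the hinge; handle as on the left.
- flywheel: Bystander: loose aluminium flywheel, 90 across, 26 high, lying flat. Origin: centre of its underside.
- spanner: Bystander: loose spanner, 160 long, lying flat, between tester and stand. Origin: under its middle.
- jar: Bystander: loose glass jar with a black cap, 60 across, 70 high. Origin: centre of its underside.
Mind the look-alikes: they are no part of the job. There is more than one size of the board; the job needs the smallest.

How it is judged:
By the outcome, as a careful person would: the job done as asked, in the order asked, and still so for the second after the job is handed in, with the robot touching nothing.
It also fails if it takes over 66 s, if anything falls off the work surface, if the arm or the gripper's body presses on something with over 40 N, if the wrist force passes 120 N, or if a joint passes its speed limit or range.

## Working session

There is one attempt and no reset: what is moved stays moved. The work goes in short steps, each a Python script; the robot and the scene stay as the last script left them, time stands still between calls to the robot, and variables do not carry over. Pictures are saved under pics/ and viewed, and the job is handed in when it is done.

```bash
ls; mkdir -p pics; python3 - <<'E'
from workcell import *
import cv2,numpy as np
for c in ["scene","top"]:
    im=read_camera(c); cv2.imwrite(f"pics/{c}0.png",cv2.resize(im[:,:,::-1],(800,600),interpolation=cv2.INTER_CUBIC))
    i=camera_info(c); print(c,i)
s=state(); print(s['time'],s['position'],s['wrist_force'],s['finger_gap'],grip_depth)
E
```

```text
pics
scene {'camera_matrix': array([[472.05482643,   0.        , 253.91476098],
       [  0.        , 472.05482643, 197.58637707],
       [  0.        ,   0.        ,   1.        ]]), 'k1': -0.19667790006038227, 'xyz': array([1.26867473, 0.13733565, 0.84153176]), 'orientation': array([[-0.15655147,  0.68570007, -0.71084953],
       [ 0.9875853 ,  0.09926388, -0.12174543],
       [-0.01291917, -0.72108397, -0.69272722]])}
top {'camera_matrix': array([[496.18474056,   0.        , 266.55681902],
       [  0.        , 496.18474056, 191.24442276],
       [  0.        ,   0.        ,   1.        ]]), 'k1': -0.10127761895903231, 'xyz': array([ 0.4459705 , -0.01007209,  1.28537023]), 'orientation': array([[ 2.24064589e-03, -9.97653746e-01,  6.84250163e-02],
       [-9.99684407e-01, -5.22602276e-04,  2.51159990e-02],
       [-2.50213114e-02, -6.84596979e-02, -9.97340064e-01]])}
0.1 [ 0.24756231 -0.62750985  0.22573618] [-5.86194310e-01  5.59328411e-04  5.36055181e-01] 0.08762370730338974 0.0188
```

View pics/scene0.png

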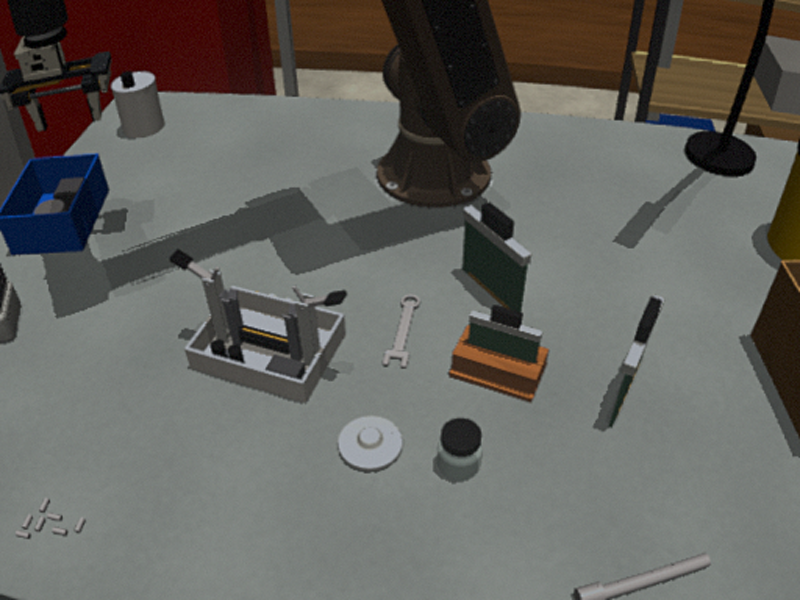

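View pics/top0.png

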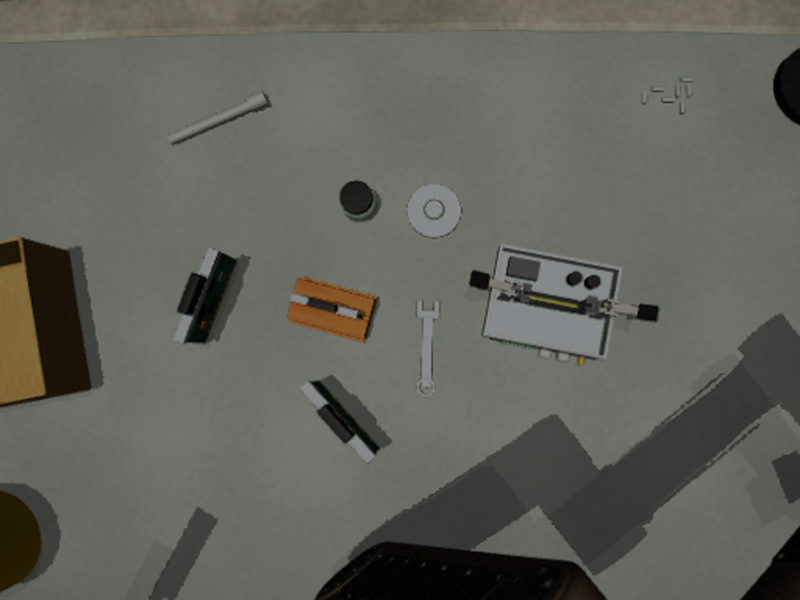

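The candidates for the board, in 800x600 pixels of the top view, are:
- the one in the wooden stand, at (325,303)
- a larger one standing free, at (205,295)
- a larger one standing free, at (340,420)

In the scene view they are at (503,325), (633,360) and (497,250). The task says the board starts in the stand, and that one also looks smallest, so I choose it. Next I localise it.

```bash
cat > h.py <<'E'
from workcell import *
import numpy as np, cv2
from scipy.optimize import least_squares
CI={c:camera_info(c) for c in ["scene","top"]}
def dist(c): return np.array([CI[c]['k1'],0,0,0,0.])
def proj(c,P):
    P=np.atleast_2d(np.asarray(P,float)); R=CI[c]['orientation']; 
    q=(P-CI[c]['xyz'])@R
    o,_=cv2.projectPoints(q.reshape(-1,1,3),np.zeros(3),np.zeros(3),CI[c]['camera_matrix'],dist(c)); return o.reshape(-1,2)
def ray(c,px):
    u=cv2.undistortPoints(np.array(px,float).reshape(1,1,2),CI[c]['camera_matrix'],dist(c)).ravel()
    d=CI[c]['orientation']@np.r_[u,1]; return CI[c]['xyz'],d/np.linalg.norm(d)
def tri(ps,pt):
    A=np.zeros((3,3));b=np.zeros(3);rs=[ray('scene',ps),ray('top',pt)]
    for o,d in rs:
        M=np.eye(3)-np.outer(d,d);A+=M;b+=M@o
    X=np.linalg.solve(A,b); return X,[np.linalg.norm((np.eye(3)-np.outer(d,d))@(X-o))*1e3 for o,d in rs]
def onz(c,px,z):
    o,d=ray(c,px); return o+d*(z-o[2])/d[2]
E
python3 - <<'E'
from h import *
np.set_printoptions(precision=4,suppress=True)
ims={c:read_camera(c) for c in CI}
for t in ["board_grip","board","stand","tester","slot_mouth","bay_floor","lever_left_tip","lever_right_tip","flywheel","spanner","jar"]:
    r={c:tip_of(t,c) for c in CI}
    for c in CI: print(t,c,[(np.round(d['pixel'],1).tolist(),round(d['score'],2)) for d in r[c][:5]])
    for a in r['scene'][:3]:
        for b in r['top'][:3]:
            X,e=tri(a['pixel'],b['pixel'])
            if max(e)<6: print('   ',X,np.round(e,1))
for c in CI: 
    rg=regions_of("board",c); print(c,[(d['box'],round(d['score'],2)) for d in rg])
crop=ims['scene'][120:300,260:440,::-1]; cv2.imwrite('pics/crop_s.png',cv2.resize(crop,None,fx=3.2,fy=3.2,interpolation=cv2.INTER_CUBIC))
crop=ims['top'][140:310,100:270,::-1]; cv2.imwrite('pics/crop_t.png',cv2.resize(crop,None,fx=3.4,fy=3.4,interpolation=cv2.INTER_CUBIC))
crop=ims['top'][145:245,290:430,::-1]; cv2.imwrite('pics/crop_tt.png',cv2.resize(crop,None,fx=5.5,fy=5.5,interpolation=cv2.INTER_CUBIC))
crop=ims['scene'][150:270,100:240,::-1]; cv2.imwrite('pics/crop_st.png',cv2.resize(crop,None,fx=5,fy=5,interpolation=cv2.INTER_CUBIC))
E
```

```text
board_grip scene [([414.7, 203.8], 0.95), ([325.6, 201.1], 0.83), ([316.1, 142.2], 0.8), ([171.6, 224.7], 0.35), ([173.9, 222.3], 0.25)]
board_grip top [([218.5, 268.9], 0.9), ([203.6, 194.0], 0.62), ([119.8, 185.2], 0.59), ([354.4, 196.1], 0.23)]
    [0.5371 0.3563 0.1583] [2.2 2.2]
    [0.5192 0.1678 0.1224] [0. 0.]
    [0.3456 0.1313 0.1487] [3.2 3.2]
    [0.5101 0.1398 0.2738] [4.9 4.9]
board scene [([312.7, 186.8], 0.88), ([320.5, 234.7], 0.79)]
board top [([220.2, 265.4], 0.72), ([212.1, 194.1], 0.66), ([212.1, 199.2], 0.3)]
    [0.3423 0.1391 0.0006] [2.6 2.6]
    [0.5169 0.1397 0.1593] [3. 3.]
    [0.5059 0.1403 0.1494] [3.6 3.6]
    [ 0.325   0.1698 -0.2041] [3.9 3.9]
    [0.5253 0.1639 0.018 ] [2.1 2.1]
    [0.5129 0.165  0.0045] [1.5 1.5]
stand scene [([316.0, 236.1], 0.77)]
stand top [([213.2, 195.1], 0.6)]
    [0.5236 0.1579 0.0106] [2. 2.]
tester scene [([173.0, 222.6], 0.93)]
tester top [([350.7, 190.4], 0.61), ([355.2, 194.2], 0.38)]
    [ 0.5347 -0.1911  0.0145] [3. 3.]
slot_mouth scene [([164.5, 197.6], 0.55)]
slot_mouth top []
bay_floor scene [([171.7, 222.9], 0.71
[... 198 characters left out ...]
6] [4.2 4.2]
lever_right_tip scene [([107.6, 158.1], 0.77)]
lever_right_tip top [([420.8, 202.9], 0.66)]
    [ 0.4975 -0.3334  0.1698] [3.4 3.4]
flywheel scene [([238.6, 281.8], 0.64), ([165.2, 195.8], 0.28)]
flywheel top [([278.8, 137.5], 0.66)]
    [ 0.6741 -0.0056  0.002 ] [3.9 3.9]
spanner scene [([255.6, 213.3], 0.64)]
spanner top [([273.7, 221.4], 0.71)]
    [ 0.4562  0.0027 -0.0041] [1. 1.]
jar scene [([292.7, 297.5], 0.88)]
jar top [([225.9, 131.7], 0.72)]
    [ 0.6925  0.1244 -0.0034] [5.6 5.6]
scene [([325.8, 214.3, 46.8, 39.3], 0.85), ([406.2, 231.2, 32.5, 80.6], 0.83)]
top [([132.0, 189.2, 38.4, 63.2], 0.87), ([216.3, 268.7, 52.3, 51.8], 0.75), ([206.5, 196.8, 43.8, 15.5], 0.55)]
```

View pics/crop_s.png

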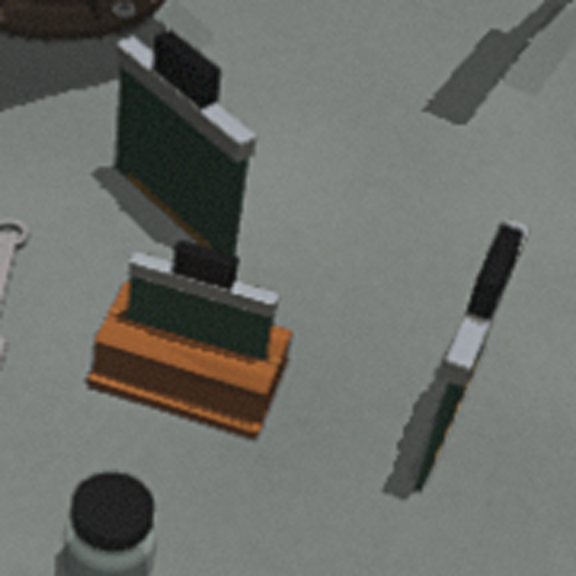

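View pics/crop_t.png

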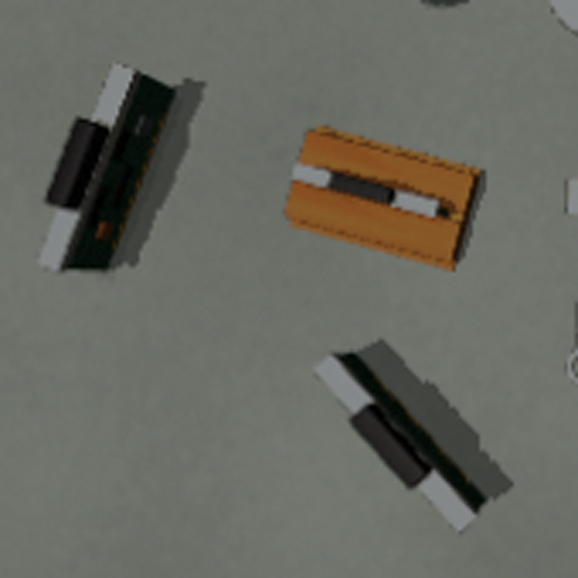

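View pics/crop_tt.png

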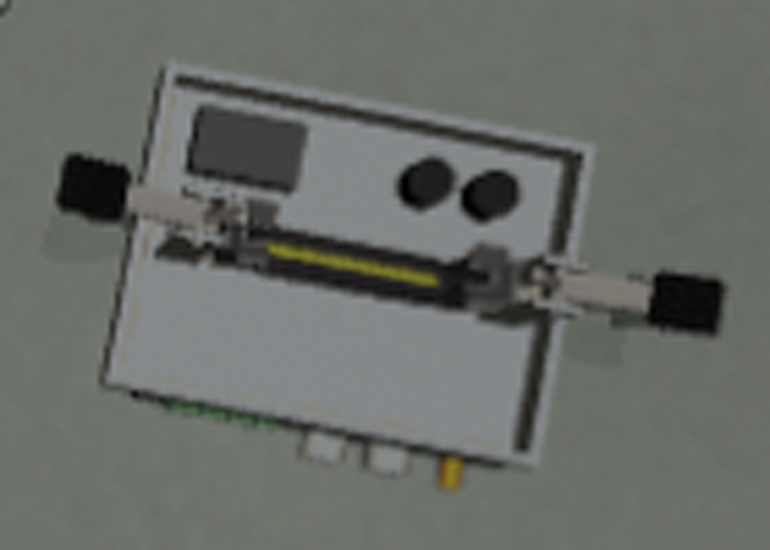

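View pics/crop_st.png

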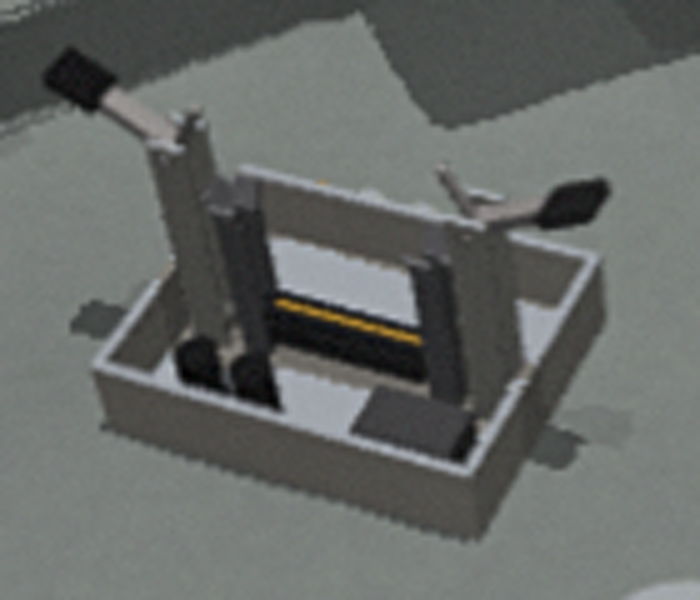

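The crops confirm the choice. The board in the stand has a visibly shorter stiffener than the two free-standing ones. The tester's guides and open levers are clear in both views. Next I fit the poses by model corners.

```bash
cat > fit.py <<'E'
from h import *
np.set_printoptions(precision=4,suppress=True)
def T(p,L):
    c,s=np.cos(p[2]),np.sin(p[2]); L=np.atleast_2d(L)/1000.
    return np.c_[p[0]+c*L[:,0]-s*L[:,1],p[1]+s*L[:,0]+c*L[:,1],L[:,2]+(p[3] if len(p)>3 else 0)]
def fit(obs,p0,name):
    # obs: {cam:[(local,px)]}
    for cams in (['top'],['scene'],['top','scene']):
        f=lambda p:np.concatenate([(proj(c,T(p,[l for l,_ in obs[c]]))-np.array([x for _,x in obs[c]])).ravel() for c in cams])
        r=least_squares(f,p0); print(name,cams,r.x[:2],np.degrees(r.x[2]),r.x[3:],'rms px',np.sqrt((r.fun**2).mean()),'\n  ',np.round(r.fun,1))
    return r.x
def edges(img,c,p,segs,col):
    for a,b in segs:
        q=proj(c,T(p,[a,b])); yield q
def draw(img,c,p,segs,x0,y0,f,col=(0,0,255)):
    for a,b in segs:
        pts=np.linspace(a,b,8); q=(proj(c,T(p,pts))+.5-[x0,y0])*f-.5
        cv2.polylines(img,[np.round(q).astype(int)],False,col,1)
def box(x,y,z0,z1):
    P=lambda sx,sy,z:(sx*x,sy*y,z); s=[]
    for z in (z0,z1):
        s+=[(P(1,1,z),P(1,-1,z)),(P(1,-1,z),P(-1,-1,z)),(P(-1,-1,z),P(-1,1,z)),(P(-1,1,z),P(1,1,z))]
    return s
def obox(x0,x1,y0,y1,z0,z1):
    s=[]
    for z in (z0,z1): s+=[((x0,y0,z),(x1,y0,z)),((x1,y0,z),(x1,y1,z)),((x1,y1,z),(x0,y1,z)),((x0,y1,z),(x0,y0,z))]
    return s
TEST=box(75,100,0,45)+obox(-3.5,3.5,-54.5,54.5,94,94)[:4]+obox(-8,8,44,60,106,106)[:4]+obox(-8,8,-60,-44,106,106)[:4]+obox(-8,8,67,87,136,136)[:4]+obox(-8,8,-87,-67,136,136)[:4]
BOARD=obox(-6,6,-53,53,80,94)+obox(-6,6,-22,22,94,118)
STAND=box(40,65,0,45)
E
python3 - <<'E'
from fit import *
t=lambda x,y:(x/5.5+290-.4,y/5.5+145-.4); s=lambda x,y:(x/5+100-.4,y/5+150-.4)
# local axes: use frame with x' ~ world x
L={'FL':(75,-100,45),'FR':(75,100,45),'BL':(-75,-100,45),'BR':(-75,100,45)}
# top image: up=+x, left=+y
obs={'top':[(L['FR'],t(165,62)),(L['FL'],t(594,147)),(L['BL'],t(540,466)),(L['BR'],t(103,385))],
'scene':[(L['FL'],s(95,368)),(L['BL'],s(240,168)),(L['BR'],s(603,258)),(L['FR'],s(480,470))]}
pt=fit(obs,[.52,-.2,-.2],'tester')
t=lambda x,y:(x/3.4+100-.4,y/3.4+140-.4); s=lambda x,y:(x/3.2+260-.4,y/3.2+120-.4)
obs={'top':[((40,65,45),t(310,126)),((40,-65,45),t(480,172)),((-40,-65,45),t(455,268)),((-40,65,45),t(286,217))],
'scene':[((40,-65,45),s(97,340)),((40,65,45),s(268,383)),((-40,65,45),s(290,330))]}
ps=fit(obs,[.52,.16,-.2],'stand')
t2=t
obs={'top':[((6,53,94),t(292,166)),((-6,53,94),t(290,180)),((-6,-53,94),t(435,216)),((6,-53,94),t(437,203))],
'scene':[((-6,-53,94),s(135,252)),((6,-53,94),s(129,264)),((6,53,94),s(276,303)),((-6,53,94),s(278,290))]}
pb=fit(obs,[.52,.16,-.2,0.01],'board')
np.savez('poses.npz',pt=pt,ps=ps,pb=pb)
for c,(x0,y0,w,h,f) in {'top':(290,145,140,100,5.5),'scene':(100,150,140,120,5)}.items():
    im=read_camera(c)[y0:y0+h,x0:x0+w,::-1]; im=cv2.resize(im,None,fx=f,fy=f,interpolation=cv2.INTER_CUBIC); im=cv2.convertScaleAbs(im,alpha=1.5)
    draw(im,c,pt,TEST,x0,y0,f); cv2.imwrite(f'pics/ov_tester_{c}.png',im)
for c,(x0,y0,w,h,f) in {'top':(175,165,80,60,9),'scene':(280,180,80,80,7)}.items():
    im=read_camera(c)[y0:y0+h,x0:x0+w,::-1]; im=cv2.resize(im,None,fx=f,fy=f,interpolation=cv2.INTER_CUBIC); im=cv2.convertScaleAbs(im,alpha=1.5)
    draw(im,c,pb,BOARD,x0,y0,f);draw(im,c,ps,STAND,x0,y0,f,(255,255,0)); cv2.imwrite(f'pics/ov_board_{c}.png',im)
E
```

```text
tester ['top'] [ 0.5276 -0.1964] -10.818759862414467 [] rms px 0.27233563002866584 
   [ 0.   0.1  0.1 -0.4 -0.4  0.3  0.3 -0. ]
tester ['scene'] [ 0.5277 -0.1935] -9.879434169874898 [] rms px 0.6316980793462809 
   [-0.3  0.4  0.4 -0.3  0.2 -1.3 -0.2  0.9]
tester ['top', 'scene'] [ 0.5274 -0.1949] -10.393786512230545 [] rms px 0.690893285816736 
   [-0.8  0.4 -0.7 -0.7 -0.7  0.1 -0.1  0.4 -0.9 -0.1  0.3 -0.6 -0.3 -1.1
 -1.3  1. ]
stand ['top'] [0.5162 0.1582] -15.406906073235907 [] rms px 1.259947708197243 
   [ 1.1 -1.6  0.4 -1.5 -0.9  1.  -0.6  2.1]
stand ['scene'] [0.5107 0.1634] -14.951492855735083 [] rms px 2.4094126126416207 
   [-1.5  0.  -0.6  3.4  2.2 -4. ]
stand ['top', 'scene'] [0.5144 0.1606] -14.762623453241206 [] rms px 2.105344709606416 
   [-0.2 -0.7 -0.6 -1.1 -1.6  1.5 -1.5  3.1 -2.9  1.2 -1.8  4.5  0.9 -3. ]
board ['top'] [0.5159 0.1638] -13.916112414444568 [0.0101] rms px 0.3952014804791016 
   [ 0.4 -0.3 -0.3  0.4 -0.4  0.5  0.3 -0.6]
board ['scene'] [0.5081 0.1646] -12.902924209823526 [0.0013] rms px 0.22738335023358372 
   [-0.1  0.2  0.1 -0.1 -0.3 -0.2  0.4  0.2]
board ['top', 'scene'] [0.5159 0.1641] -13.582303572111394 [0.009] rms px 0.364794975346614 
   [ 0.3 -0.2 -0.4  0.5 -0.4  0.4  0.2 -0.7 -0.3 -0.1 -0.2 -0.4 -0.3  0.
  0.5  0.5]
```

View pics/ov_tester_top.png

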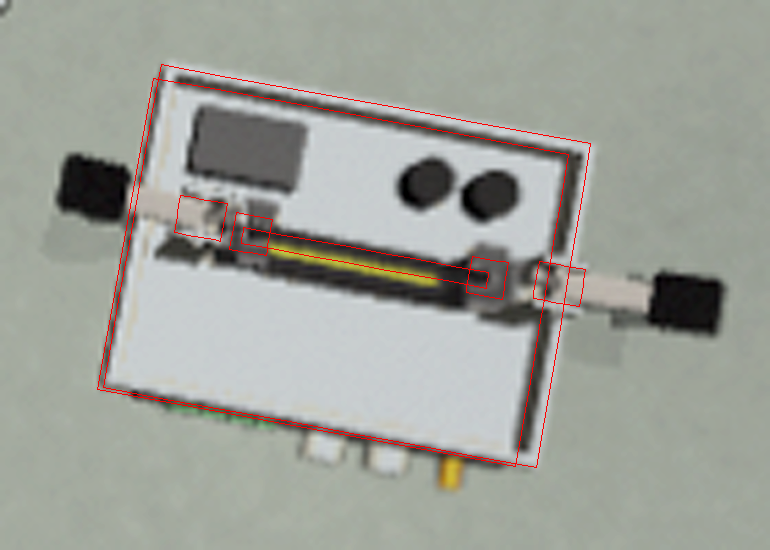

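View pics/ov_tester_scene.png

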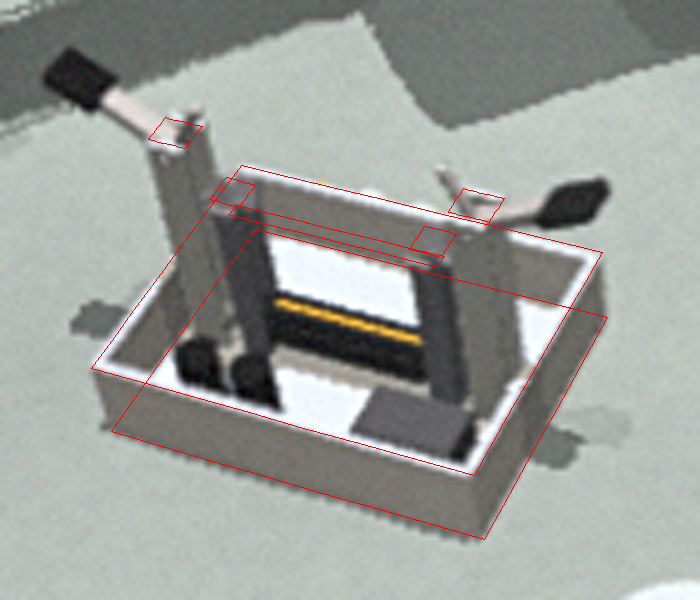

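View pics/ov_board_top.png

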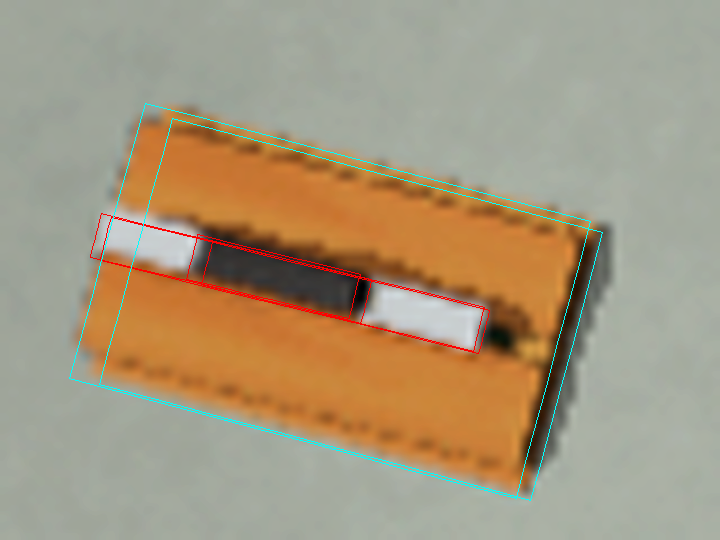

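View pics/ov_board_scene.png

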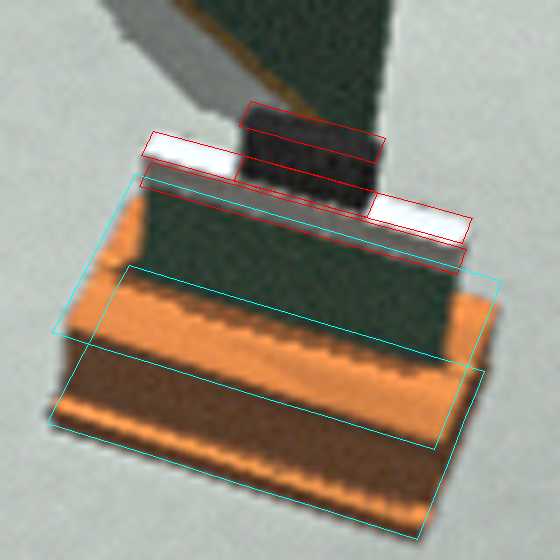

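The scene overlays fit to within a pixel or so:
- **Board:** at (0.516, 0.164), yaw -13.6°. Its measured base height of 9 mm agrees with the 10 mm slot floor.
- **Tester:** at (0.527, -0.195), yaw about -10.4°.

The stand fit is poor, with residuals up to 4.5 px, but it isn't needed. Now I pick up the board.

```bash
cat >> fit.py <<'E'
def rot(yaw,flip=False):
    y=np.array([np.cos(yaw),np.sin(yaw),0])*(-1 if flip else 1); z=np.array([0,0,-1.]); return np.c_[np.cross(y,z),y,z]
def snap(name,views):
    for c,(x0,y0,w,h,f) in views.items():
        im=read_camera(c)[y0:y0+h,x0:x0+w,::-1]; cv2.imwrite(f'pics/{name}_{c}.png',cv2.convertScaleAbs(cv2.resize(im,None,fx=f,fy=f,interpolation=cv2.INTER_CUBIC),alpha=1.4))
def st(l=''):
    s=state(); print(l,'t',round(s['time'],2),'p',s['position'],'F',np.round(s['wrist_force'],1),'M',np.round(s['wrist_torque'],2),'gap',round(s['finger_gap'],4)); return s
E
python3 - <<'E'
from fit import *
yb=np.radians(-13.6); yt=np.radians(-10.4)
print('q0',state()['joint_positions'])
for fl in (0,1):
    print(fl,solve_ik([.516,.164,.3],rot(yb,fl)),solve_ik([.527,-.195,.3],rot(yt,fl)))
    for y in (-.5,.2): print(solve_ik([.5,y,.2],rot(yt,fl)))
E
```

```text
q0 [-51.9624  20.5476   0.6821   0.0004 -70.1345 -16.5065]
0 [ 38.3789   5.5703  -9.3695   0.     -75.0602 128.0211] [ -0.3475   7.6031  -7.0238   0.     -75.3731 169.9475]
[ -29.2616   24.4203    3.1024    0.      -68.6821 -161.1384]
[ 42.6662   8.8517 -18.8054   0.     -62.3428 126.9338]
1 [ 38.3789   5.5703  -9.3695   0.     -75.0602 -51.9789] [ -0.3475   7.6031  -7.0238   0.     -75.3731 -10.0525]
[-29.2616  24.4203   3.1024   0.     -68.6821  18.8616]
[ 42.6662   8.8517 -18.8054   0.     -62.3428 -53.0662]
```

```bash
python3 - <<'E'
from fit import *
yb=np.radians(-13.6); R=rot(yb,1)
move_ptp([.516,.164,.27],R); st('above')
snap('above',{'top':(150,140,120,90,6),'scene':(250,100,130,140,4)})
hit=servo_line([.516,.164,.102],feed=.12,contact_N=6); st('down %s'%hit)
if not hit:
    gripper_to(0.006,25); st('closed'); 
    snap('closed',{'scene':(250,100,130,140,4)})
E
```

```text
above t 4.54 p [0.5162 0.1635 0.2699] F [-0.4  0.2  1.1] M [0.04 0.08 0.01] gap 0.0876
down False t 6.19 p [0.5164 0.1642 0.1027] F [ 0.  -0.4 -0.4] M [ 0.03  0.06 -0.  ] gap 0.0879
closed t 7.36 p [0.5163 0.164  0.102 ] F [ 1.6 -0.7 -1. ] M [-0.3  -0.77 -0.11] gap 0.0119
```

View pics/closed_scene.png

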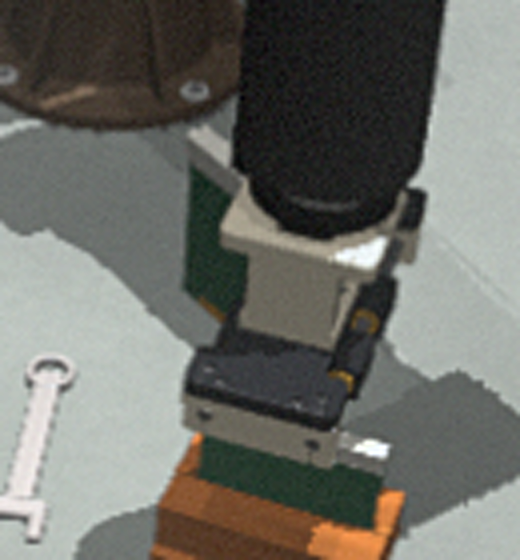

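View pics/above_top.png

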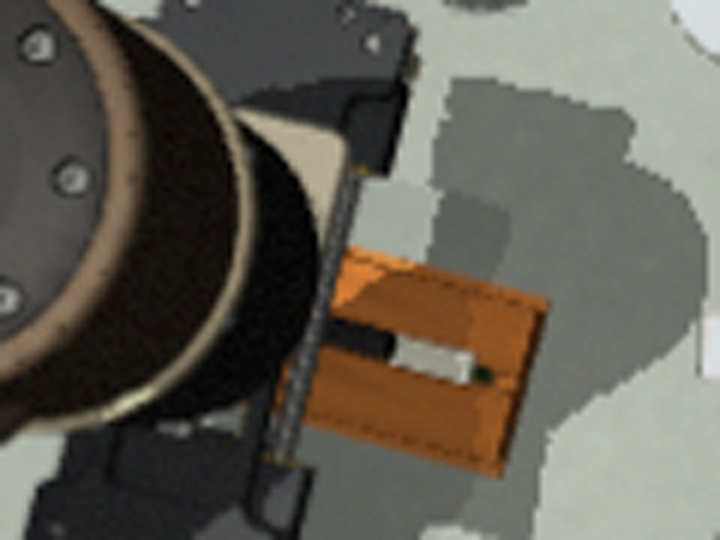

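The gap of 11.9 mm matches the tab's 12 mm, and the fingers sit squarely on the tab. Now I lift and carry the board to above the slot.

```bash
python3 - <<'E'
from fit import *
yt=np.radians(-10.4)
servo_line([.516,.164,.32],feed=.15); st('lift')
move_ptp([.5274,-.1949,.32],rot(yt,1)); st('carry')
servo_line([.5274,-.1949,.235],feed=.15); st('over')   # board bottom ~.143
snap('over',{'top':(290,145,140,100,5.5),'scene':(90,80,160,180,3.3)})
E
```

```text
lift t 9.01 p [0.5156 0.1639 0.319 ] F [-0.  -0.3 -2.5] M [ 0.03  0.09 -0.01] gap 0.0118
carry t 10.36 p [ 0.5276 -0.1942  0.3199] F [-0.1  1.  -2. ] M [0.04 0.06 0.02] gap 0.0117
over t 11.07 p [ 0.5281 -0.1947  0.2359] F [-0.5  0.4 -1.6] M [-0.01  0.06 -0.02] gap 0.0119
```

View pics/over_scene.png

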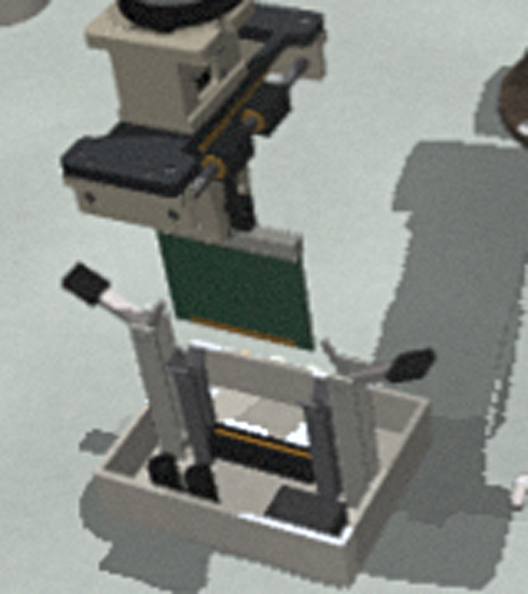

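View pics/over_top.png

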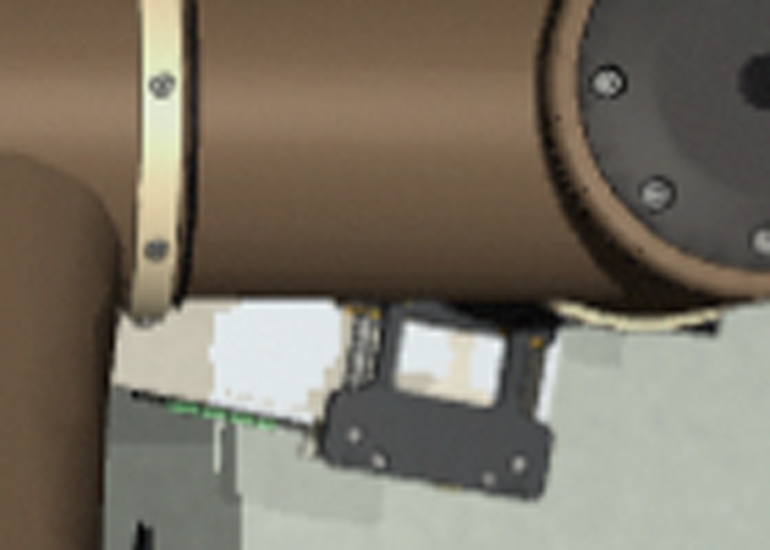

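```bash
python3 - <<'E'
from fit import *
snap('ov2',{'scene':(120,140,100,75,8)})
E
```

```text
(no output)
```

View pics/ov2_scene.png

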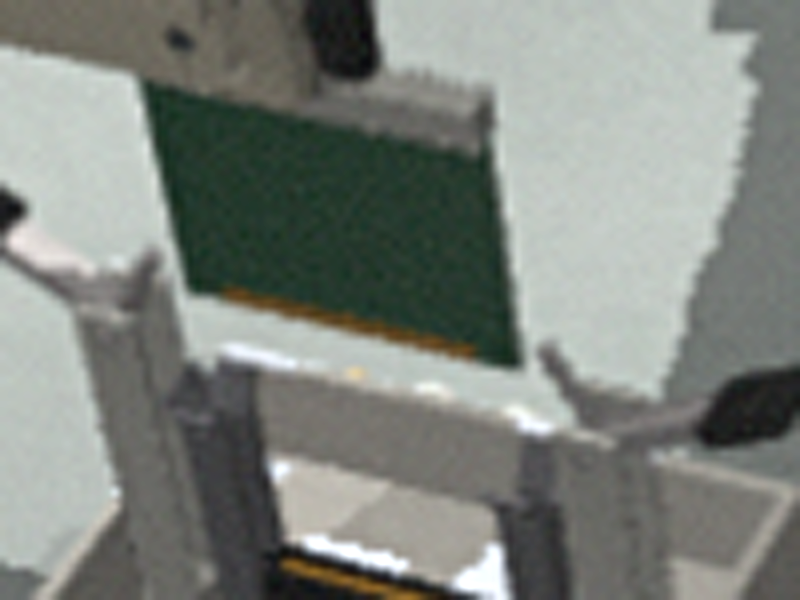

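```bash
python3 - <<'E'
from fit import *
s=lambda x,y:(x/8+120-.44,y/8+140-.44)
P=state()['position']; zb=P[2]-.092
# board front face bottom corners (+2 x), local y -53/+53
L=[(2,-53,0),(2,53,0)]; px=np.array([s(188,292),s(521,367)])
f=lambda p:(proj('scene',T([*p,zb],L))-px).ravel()
r=least_squares(f,[.527,-.195,-.18]); print('board xy',r.x[:2],np.degrees(r.x[2]),r.fun, 'tcp',P)
R=state()['eef_rot']; print(np.degrees(np.arctan2(-R[1,1],-R[0,1])))
# guide inner edges front, top z106 -> midpoint
for hx in (6,8,10,12):
    a=onz('scene',s(262,372),.106);b=onz('scene',s(521,435),.106); m=(a+b)/2; d=(b-a)[:2]; 
    yaw=np.arctan2(-d[0],d[1]); c=m[:2]-np.array([np.cos(yaw),np.sin(yaw)])*hx/1e3; print(hx,'guide mid',c,np.degrees(yaw),'sep',np.linalg.norm(d))
for p in ([.5274,-.1949,np.radians(-10.4)],[.5277,-.1935,np.radians(-9.9)]):
    print((proj('scene',T(p,[(8,-44,106),(8,44,106),(8,-60,106),(8,60,106),(0,-77,136),(0,77,136)]))-[120,140]+.44)*8)
E
```

```text
board xy [ 0.5261 -0.194 ] -9.755206384159866 [-0.1545 -0.1167  0.1469  0.0959] tcp [ 0.5281 -0.1949  0.2363]
-10.382286866734088
6 guide mid [ 0.5112 -0.1908] -10.33528034347306 sep 0.08444672806580122
8 guide mid [ 0.5092 -0.1904] -10.33528034347306 sep 0.08444672806580122
10 guide mid [ 0.5073 -0.1901] -10.33528034347306 sep 0.08444672806580122
12 guide mid [ 0.5053 -0.1897] -10.33528034347306 sep 0.08444672806580122
[[222.8928 411.0977]
 [494.5967 478.7537]
 [175.2032 399.1837]
 [545.6778 491.4324]
 [119.8904 292.4231]
 [601.7222 408.0362]]
[[226.6973 413.1763]
 [499.8849 479.1379]
 [178.719  401.5539]
 [551.2139 491.4916]
 [122.9183 294.9999]
 [607.3692 407.6835]]
```

```bash
python3 - <<'E'
from fit import *
pt=np.load('poses.npz')['pt']
def g(s):
    a,b=(44,60) if s>0 else (-60,-44)
    w=12
    return obox(-w,w,a,b,45,106)+[((x,y,45),(x,y,106)) for x in (-w,w) for y in (a,b)]
segs=g(1)+g(-1)
for n,c,x0,y0,f,(cx,cy,cw,ch) in (('crop_tt','top',290,145,5.5,(200,170,360,180)),('crop_st','scene',100,150,5,(150,130,360,300))):
    im=cv2.imread(f'pics/{n}.png'); im=cv2.convertScaleAbs(im,alpha=1.6); k=2
    im=cv2.resize(im[cy:cy+ch,cx:cx+cw],None,fx=k,fy=k,interpolation=cv2.INTER_CUBIC); raw=im.copy()
    draw(im,c,pt,segs,x0+cx/f,y0+cy/f,f*k)
    draw(im,c,pt,obox(-3.5,3.5,-54.5,54.5,94,94)[:4],x0+cx/f,y0+cy/f,f*k,(0,255,255))
    o=np.vstack([raw,im]); sc=min(800/o.shape[1],600/o.shape[0],1) if 0 else min(1,1100/o.shape[0])
    cv2.imwrite(f'pics/g_{n}_raw.png',raw); cv2.imwrite(f'pics/g_{n}.png',im)
E
```

```text
(no output)
```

View pics/g_crop_tt.png

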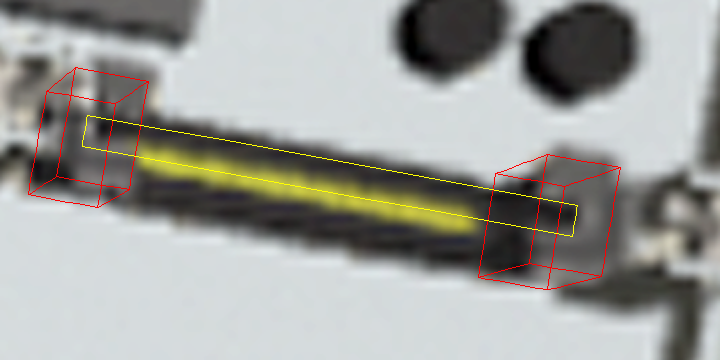

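View pics/g_crop_st.png

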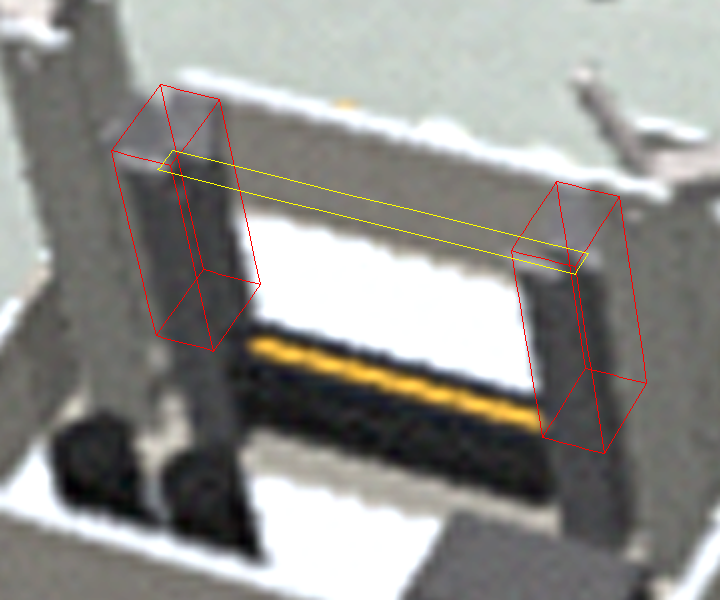

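View pics/g_crop_st_raw.png

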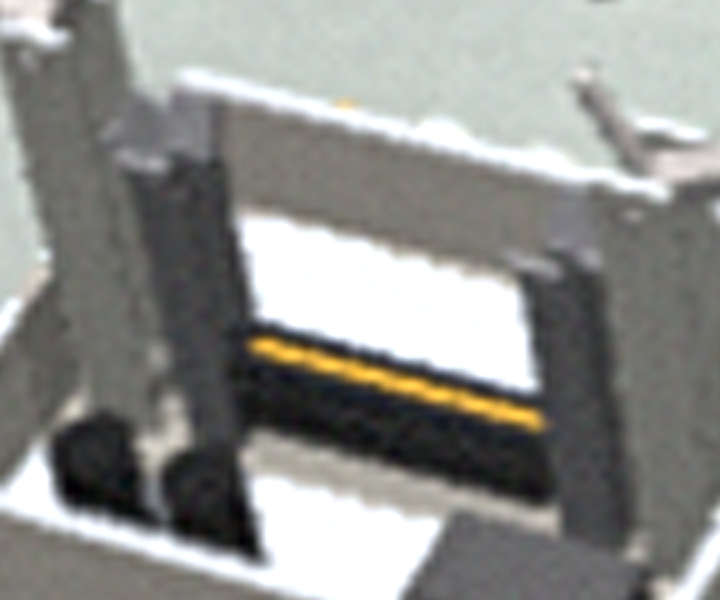

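The front top edges of the guides lie within 1 px of the model in the scene view. The top view suggests they sit about 1 mm further in +x. The flare takes 6 mm, so I enter the slot gently and watch the force.

```bash
python3 - <<'E'
from fit import *
X=[.5286,-.1946]
servo_line([*X,.215],rot=rot(np.radians(-10.4),1),feed=.05); st('pre')
h=servo_line([*X,.178],feed=.03,contact_N=5); st(f'enter {h}')
snap('enter',{'scene':(120,140,100,75,8)})
E
```

```text
pre t 11.78 p [ 0.5285 -0.1947  0.2147] F [ 0.6 -0.  -1.8] M [ 0.1   0.07 -0.05] gap 0.0119
enter False t 13.16 p [ 0.5288 -0.1946  0.1782] F [-0.5  0.  -1.7] M [-0.    0.08 -0.05] gap 0.0117
```

View pics/enter_scene.png

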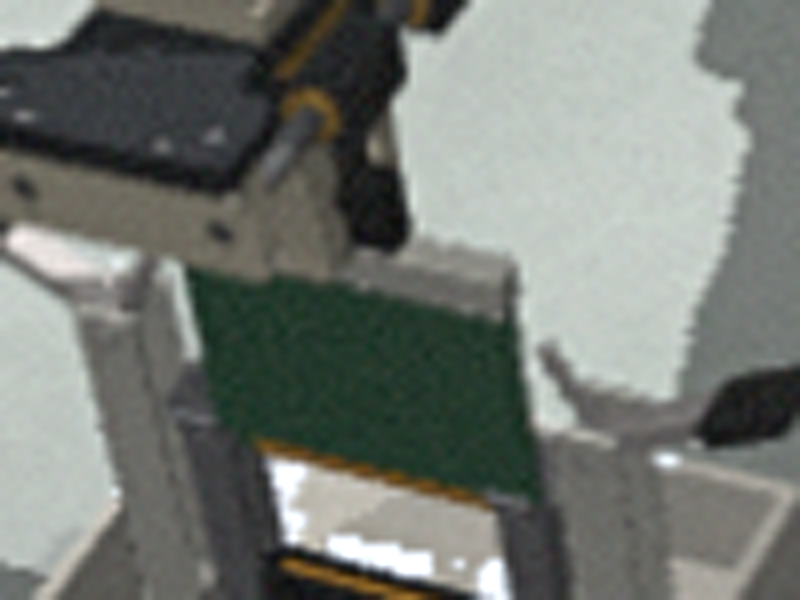

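The bottom edge is behind the front flange tips in both guides, at about (215,430) and (540,500), with no force change. I slide it further down.

```bash
python3 - <<'E'
from fit import *
X=state()['position'][:2]; X=[.5286,-.1946]
h=servo_line([*X,.145],feed=.04,contact_N=5); st(f'down {h}')
if not h:
    b=state()['wrist_force'][2]
    h=servo_line([*X,.122],feed=.012,contact_N=5); s=st(f'touch {h}'); hold(.2); s=st('settled')
    snap('touch',{'scene':(120,140,100,75,8)})
E
```

```text
down False t 14.18 p [ 0.5288 -0.1946  0.1452] F [ 0.4  1.7 -1.9] M [ 0.03  0.08 -0.02] gap 0.0116
touch True t 15.52 p [ 0.5287 -0.1947  0.1278] F [-1.3  1.1  5.7] M [ 0.43  0.49 -0.01] gap 0.0116
settled t 15.72 p [ 0.5287 -0.1947  0.1278] F [-0.1  0.4  5.6] M [0.41 0.39 0.01] gap 0.012
```

View pics/touch_scene.png

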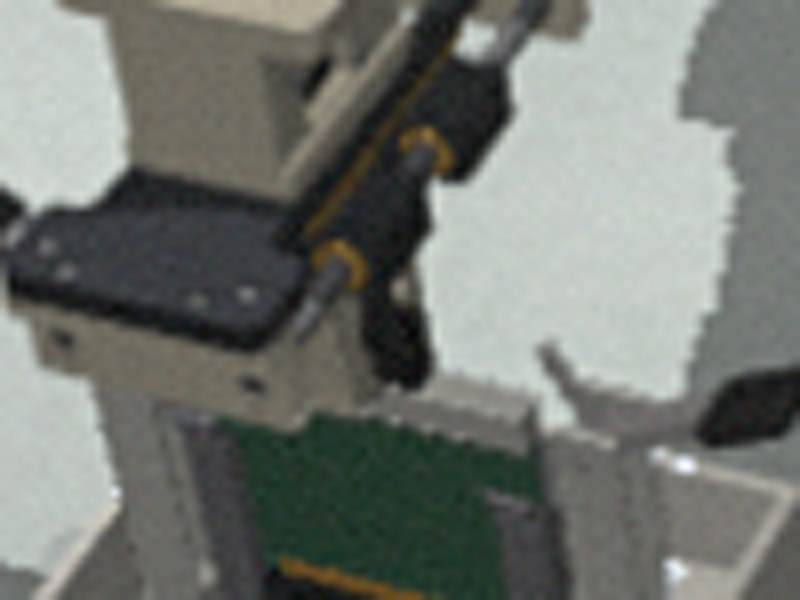

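```bash
python3 - <<'E'
from fit import *
X=[.5286,-.1946]; z=state()['position'][2]
h=servo_line([*X,z-.0015],feed=.003,contact_N=2.5); st(f'press {h}'); hold(.4); st('settled')
E
```

```text
press True t 16.07 p [ 0.5289 -0.1948  0.1277] F [-1.7  1.5  6.1] M [ 0.62  0.73 -0.04] gap 0.0118
settled t 16.47 p [ 0.5289 -0.1948  0.1278] F [-1.4  1.4  6.3] M [ 0.58  0.67 -0.01] gap 0.0121
```

```bash
python3 - <<'E'
from fit import *
X=[.5287,-.1947]; z0=z=state()['position'][2]
for i in range(6):
    f=np.mean([state()['wrist_force'][2] for _ in range(3)])
    print(i,round(f+1.9,1),state()['position'][2])
    if f+1.9>=9.8: break
    z-=.0002; h=servo_line([*X,z],feed=.004,contact_N=7); hold(.15)
st()
E
```

```text
0 8.2 0.1277508470404046
1 7.1 0.12785274147715986
2 7.6 0.12774206531398064
3 8.5 0.12766896065836852
4 10.1 0.12753136372109078
 t 18.2 p [ 0.529  -0.1948  0.1275] F [-1.4  1.4  8.2] M [ 0.68  0.85 -0.02] gap 0.0119
```

About 10 N on the contacts, with the bottom edge at roughly 36 mm, which is within the expected 34–46. I let go and back away.

```bash
python3 - <<'E'
from fit import *
gripper_to(.06); st('open')
servo_line([.529,-.1948,.27],feed=.2); 
move_ptp([.529,.02,.33],rot(np.radians(-10.4),1)); st('away')
for c in CI: pass
snap('rel',{'top':(290,145,140,100,5.5),'scene':(90,140,140,120,5)})
for t in ("lever_left_tip","lever_right_tip"):
    r={c:tip_of(t,c) for c in CI}
    for c in CI: print(t,c,[(np.round(d['pixel'],1).tolist(),round(d['score'],2)) for d in r[c][:3]])
    for a in r['scene'][:2]:
        for b in r['top'][:2]: print(tri(a['pixel'],b['pixel']))
E
```

```text
open t 19.16 p [ 0.5287 -0.1947  0.127 ] F [-0.1 -0.1  0. ] M [-0.01  0.04 -0.03] gap 0.0598
away t 20.92 p [0.5287 0.0197 0.329 ] F [ 0.6 -0.2 -0. ] M [0.03 0.1  0.01] gap 0.0596
lever_left_tip scene [([222.3, 190.2], 0.47)]
lever_left_tip top [([303.2, 175.3], 0.47), ([354.1, 196.6], 0.18)]
(array([ 0.5582, -0.0587,  0.1608]), [np.float64(6.48716626799393), np.float64(6.487166267993928)])
(array([ 0.5064, -0.1268,  0.1148]), [np.float64(60.27590230804789), np.float64(60.275902308047975)])
lever_right_tip scene [([107.2, 160.9], 0.55)]
lever_right_tip top [([420.8, 201.1], 0.52)]
(array([ 0.5016, -0.3345,  0.1648]), [np.float64(2.926976531453527), np.float64(2.926976531453619)])
```

View pics/rel_scene.png

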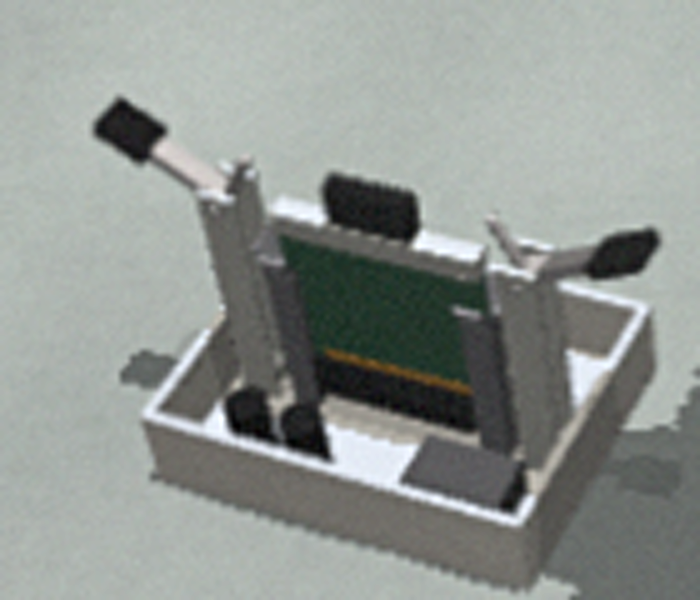

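View pics/rel_top.png

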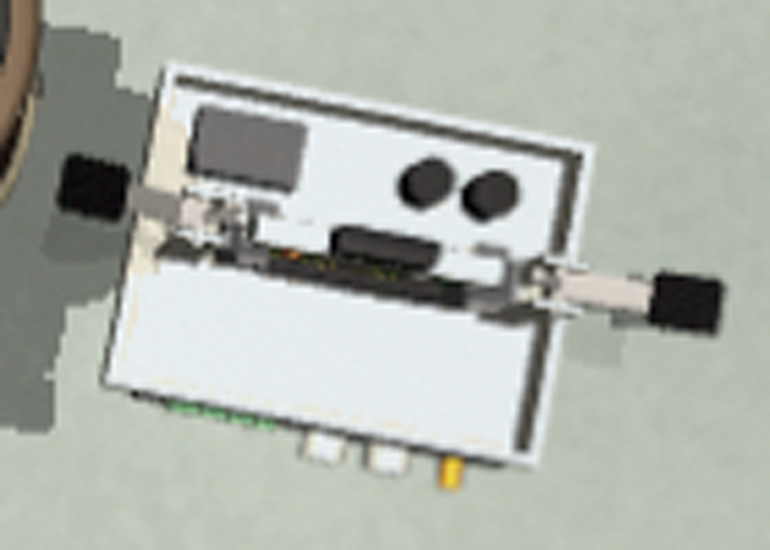

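The board stands in both guides, with its tab at about (370,205) in the scene crop. The levers are still open, with handles at about (130,130) and (625,252), and their measured tips agree within a few mm with the tips computed from the seated board's centre. I'll close them in alternation so the board doesn't cock, starting with the +y-side lever halfway.

```bash
cat > lev.py <<'E'
from fit import *
yaw=np.radians(-10.4); C=np.array([.5288,-.1947]); u=np.array([-np.sin(yaw),np.cos(yaw)]); R=rot(yaw,1); HW=9.5
def pos(s,w,z): return [*(C+s*u*w/1e3),z/1e3]
def wf(phi):
    p=np.radians(phi); return 77+70*np.sin(p)+4.5*np.cos(p)+HW, 127+70*np.cos(p)-4.5*np.sin(p)-10
def approach(s,phi,zhi=260,back=22):
    w,z=wf(phi); move_ptp(pos(s,w+back,zhi),R); servo_line(pos(s,w+back,z),feed=.2)
    h=servo_line(pos(s,w+2,z),feed=.08,contact_N=6); st(f'approach {h}')
def arc(s,phis,cN=40,feed=.06):
    b=state()['wrist_force']
    for p in phis:
        h=servo_line(pos(s,*wf(p)),feed=feed,contact_N=cN); x=state()
        print('phi',p,h,'t',round(x['time'],2),'F out %.1f Fz %.1f'%(x['wrist_force'][:2]@u*s,x['wrist_force'][2]),'w %.1f z %.1f'%((x['position'][:2]-C)@u*s*1e3,x['position'][2]*1e3))
        if h: return True
def leave(s,zhi=260):
    x=state()['position']; w=(x[:2]-C)@u*s*1e3
    servo_line(pos(s,w+20,x[2]*1e3),feed=.15); servo_line(pos(s,w+20,zhi),feed=.25)
E
python3 - <<'E'
from lev import *
gripper_to(0,20); st()
approach(1,66)
arc(1,[58,50,42,35])
snap('L1',{'scene':(90,120,160,140,5)})
E
```

```text
t 22.3 p [0.529 0.02  0.33 ] F [-0.5  0.3 -0.1] M [0.05 0.1  0.02] gap 0.0002
approach False t 23.88 p [ 0.5567 -0.0437  0.1419] F [ 0.1  0.5 -0.5] M [0.01 0.07 0.02] gap 0.0004
phi 58 False t 24.22 F out 1.9 Fz 1.0 w 148.4 z 150.9
phi 50 False t 24.53 F out 3.9 Fz 2.2 w 143.3 z 159.0
phi 42 False t 24.85 F out 4.2 Fz 3.6 w 136.9 z 166.3
phi 35 False t 25.14 F out 5.3 Fz 3.3 w 130.5 z 171.9
```

View pics/L1_scene.png

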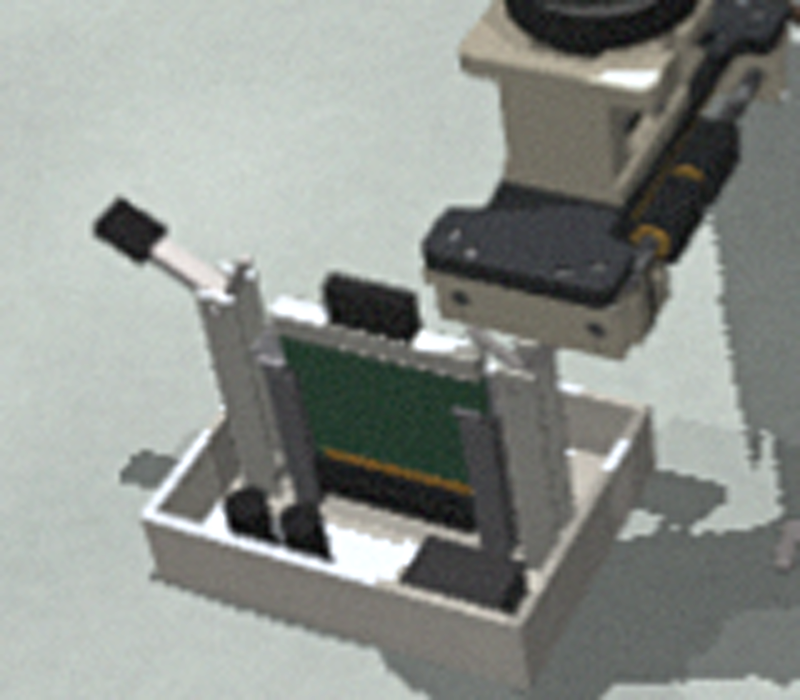

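The +y lever is now at about 35° lean with friction-level force of 5 N, and its nose at about (500,340) is near the stiffener. Next the −y lever.

```bash
python3 - <<'E'
from lev import *
leave(1)
approach(-1,66)
h=arc(-1,[58,50,42,35,28,21,14])
snap('R1',{'scene':(90,120,160,140,5)})
E
```

```text
approach False t 28.35 p [ 0.5014 -0.3459  0.1422] F [-0.8 -0.2  1.2] M [-0.01  0.07  0.04] gap 0.0003
phi 58 False t 28.68 F out 2.5 Fz 0.8 w 148.5 z 151.0
phi 50 False t 29.0 F out 3.7 Fz 2.0 w 143.2 z 159.0
phi 42 False t 29.32 F out 2.3 Fz 1.2 w 136.7 z 166.1
phi 35 False t 29.61 F out 2.6 Fz 1.3 w 130.3 z 171.7
phi 28 False t 29.9 F out 1.7 Fz 0.8 w 123.2 z 176.5
phi 21 False t 30.19 F out 1.0 Fz 0.9 w 115.6 z 180.5
phi 14 False t 30.48 F out 1.5 Fz -0.6 w 107.6 z 183.6
```

View pics/R1_scene.png

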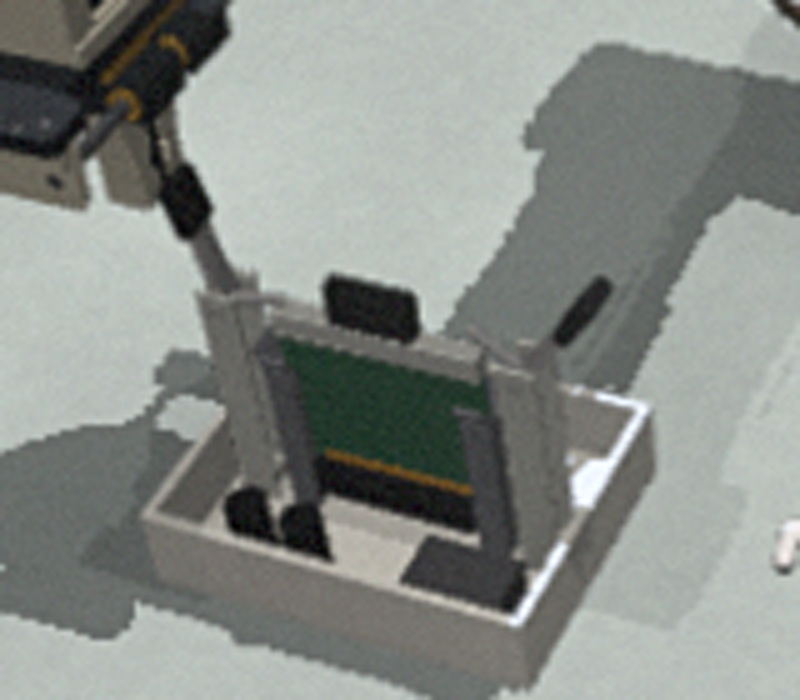

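The −y lever is following the finger: handle at about (185,200), nose at (262,297) just over the stiffener. I continue to the stop.

```bash
python3 - <<'E'
from lev import *
h=arc(-1,[10,6,3,0],feed=.03)
w,z=wf(0)
h=servo_line(pos(-1,w-6,z),feed=.015,contact_N=22); x=state(); print(h,x['time'],x['wrist_force'][:2]@u*-1,x['wrist_force'][2],(x['position'][:2]-C)@u*-1e3)
snap('R2',{'scene':(90,120,160,140,5)})
E
```

```text
phi 10 False t 30.85 F out 6.4 Fz -3.1 w 103.8 z 184.7
phi 6 False t 31.17 F out 9.6 Fz -6.6 w 99.6 z 185.6
phi 3 False t 31.44 F out 10.5 Fz -6.6 w 96.2 z 186.0
phi 0 False t 31.72 F out 13.4 Fz -8.8 w 93.1 z 186.3
True 32.0417 6.506997642271223 -0.894386553425 93.42152741568835
```

View pics/R2_scene.png

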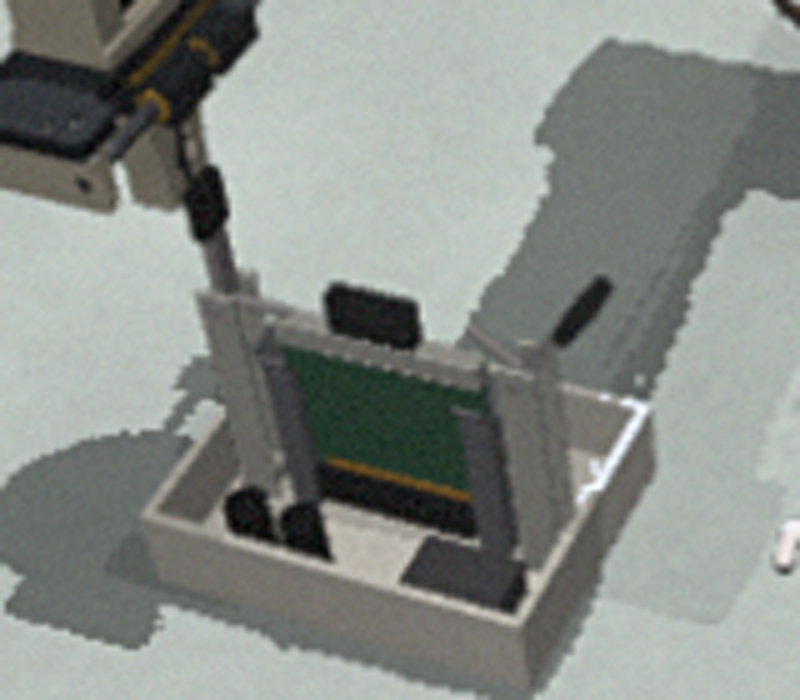

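```bash
python3 - <<'E'
from lev import *
def tip(s,phi,r=70): p=np.radians(phi); return pos(s,77+r*np.sin(p),127+r*np.cos(p))
im=cv2.imread('pics/R2_scene.png')
for ph,col in ((0,(0,0,255)),(8,(0,255,255))):
    q=(proj('scene',[tip(-1,ph,r) for r in (0,40,70)])+.5-[90,120])*5; print(ph,q.round())
    cv2.polylines(im,[q.round().astype(int)],False,col,1)
cv2.imwrite('pics/R2o.png',im[120:380,120:480].repeat(2,0).repeat(2,1))
x=state();print(x['wrist_force'],x['wrist_force'][:2]@u*-1,x['position'])
E
```

```text
0 [[228. 300.]
 [212. 234.]
 [200. 182.]]
8 [[228. 300.]
 [202. 232.]
 [182. 179.]]
[ 1.3666 -6.5735 -2.0376] 6.218826750162219 [ 0.5119 -0.2866  0.1862]
```

View pics/R2o.png

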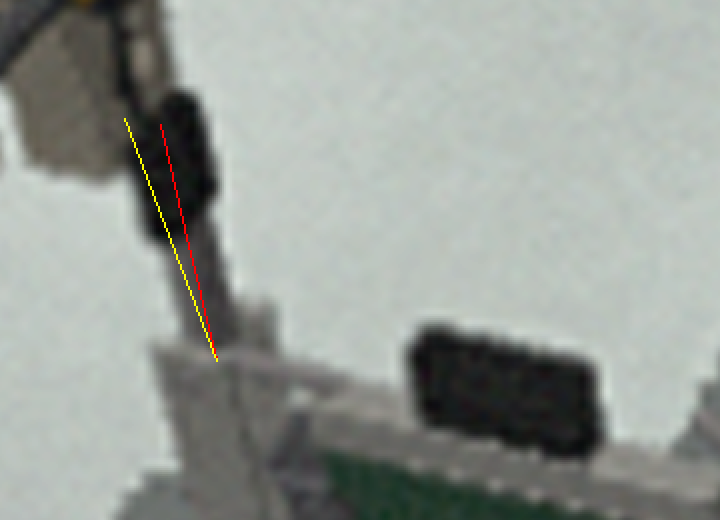

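The −y handle lies parallel to the red 0° line, so it is close to upright. I push once more to confirm the stop.

```bash
python3 - <<'E'
from lev import *
w,z=wf(0)
for tgt in (92.5,91.5,90.5,89.5,88.5):
    h=servo_line(pos(-1,tgt,z),feed=.02,contact_N=25); x=state(); f=x['wrist_force'][:2]@u*-1
    print(tgt,h,round(x['time'],2),'F %.1f Fz %.1f w %.1f'%(f,x['wrist_force'][2],(x['position'][:2]-C)@u*-1e3))
    if h or f>28: break
leave(-1)
approach(1,34)
arc(1,[28,21,14,10,6,3,0],feed=.05)
for tgt in (92.5,91.5,90.5,89.5,88.5):
    h=servo_line(pos(1,tgt,z),feed=.02,contact_N=25); x=state(); f=x['wrist_force'][:2]@u
    print(tgt,h,round(x['time'],2),'F %.1f Fz %.1f w %.1f'%(f,x['wrist_force'][2],(x['position'][:2]-C)@u*1e3))
    if h or f>28: break
E
```

```text
92.5 False 32.34 F 7.9 Fz -2.7 w 93.4
91.5 False 32.59 F 11.9 Fz -4.4 w 93.3
90.5 False 32.84 F 16.5 Fz -5.2 w 93.1
89.5 False 33.09 F 20.4 Fz -7.3 w 92.9
88.5 False 33.34 F 24.2 Fz -8.8 w 92.8
approach False t 36.11 p [ 0.5527 -0.0661  0.1733] F [-0.2  1.  -0.4] M [ 0.09 -0.02 -0.01] gap 0.0004
phi 28 False t 36.44 F out 4.2 Fz 3.7 w 123.9 z 177.3
phi 21 False t 36.77 F out 4.8 Fz 3.7 w 116.2 z 181.2
phi 14 False t 37.09 F out 3.6 Fz 2.4 w 107.9 z 183.9
phi 10 False t 37.34 F out 2.8 Fz 3.3 w 103.1 z 185.1
phi 6 False t 37.59 F out 2.6 Fz 1.9 w 98.2 z 186.0
phi 3 False t 37.84 F out 2.3 Fz 2.4 w 94.6 z 186.5
phi 0 False t 38.09 F out 5.7 Fz 2.1 w 91.6 z 186.9
92.5 False 38.34 F 1.1 Fz 0.7 w 92.1
91.5 False 38.59 F 5.1 Fz 0.2 w 91.9
90.5 False 38.84 F 8.1 Fz 0.8 w 91.5
89.5 False 39.09 F 11.2 Fz 2.4 w 91.3
88.5 False 39.34 F 15.8 Fz 3.0 w 91.2
```

```bash
python3 - <<'E'
from lev import *
w,z=wf(0)
for tgt in (87.5,86.5):
    h=servo_line(pos(1,tgt,z),feed=.02,contact_N=25); x=state(); f=x['wrist_force'][:2]@u
    print(tgt,h,round(x['time'],2),'F %.1f Fz %.1f w %.1f'%(f,x['wrist_force'][2],(x['position'][:2]-C)@u*1e3))
leave(1)
move_ptp([.53,.05,.33],R); st()
snap('fin',{'scene':(90,120,160,120,5),'top':(290,145,140,100,5.5)})
def tip(s,phi,r=70): p=np.radians(phi); return pos(s,77.0+r*np.sin(p),127+r*np.cos(p))
im=cv2.imread('pics/fin_scene.png'); 
for s in (1,-1):
  for ph,col in ((0,(0,0,255)),(6,(0,255,255))):
    q=(proj('scene',[tip(s,ph,r) for r in (0,40,70)])+.5-[90,120])*5
    cv2.polylines(im,[q.round().astype(int)],False,col,1)
cv2.imwrite('pics/fin_o.png',im)
pb=[C[0],C[1],yaw,.030]; im=cv2.imread('pics/fin_scene.png'); draw(im,'scene',pb,BOARD,90,120,5); cv2.imwrite('pics/fin_b.png',im)
E
```

```text
87.5 False 39.59 F 19.0 Fz 3.8 w 91.0
86.5 False 39.84 F 23.5 Fz 4.8 w 90.8
 t 41.26 p [0.5295 0.0502 0.3291] F [-0.1 -0.9 -0.5] M [ 0.03  0.1  -0.01] gap 0.0006
```

View pics/fin_o.png

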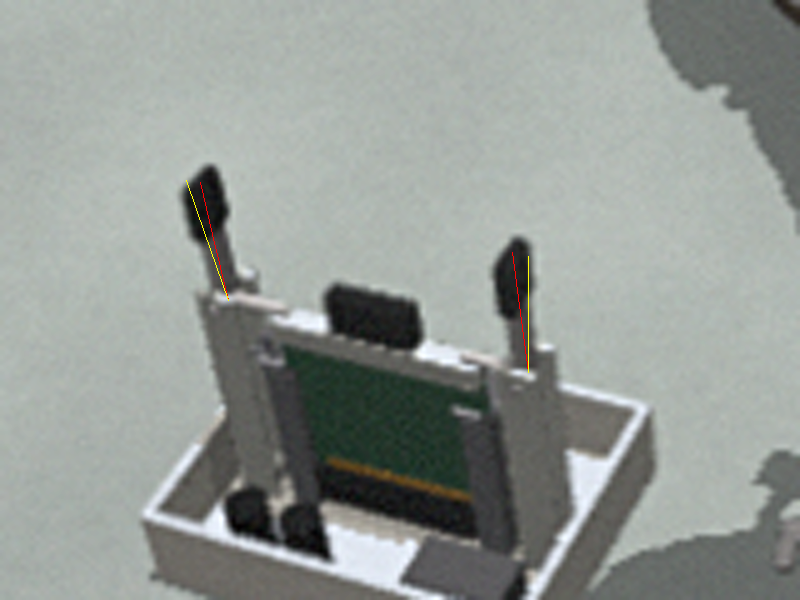

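View pics/fin_b.png

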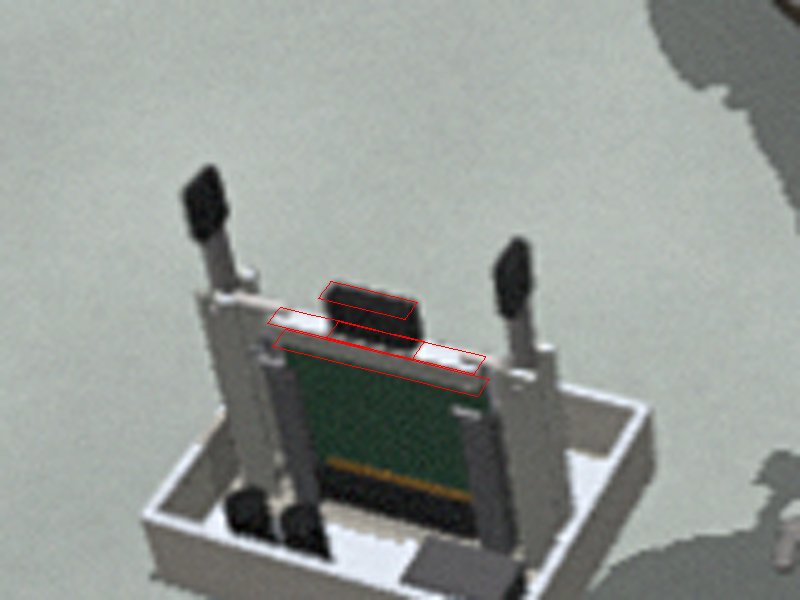

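View pics/fin_top.png

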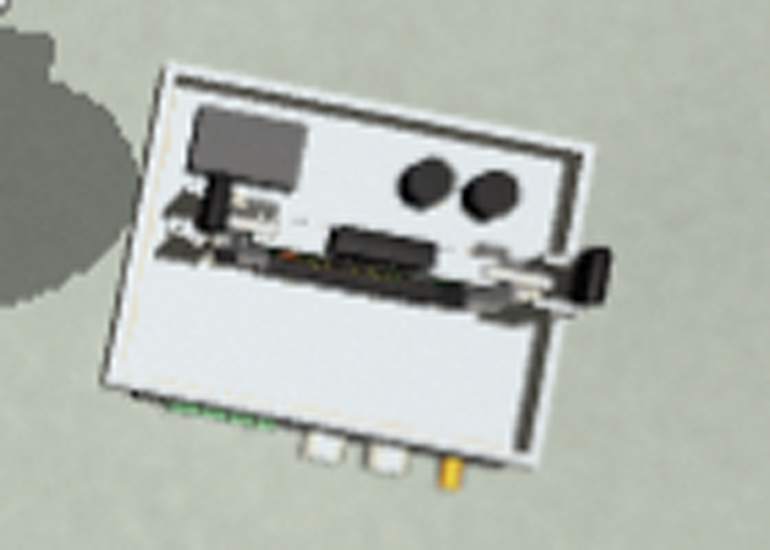

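Both handles lie along the 0° model lines, and the noses are on the stiffener at about (280,308) and (475,358). The board's outline fits the home position of z = 30 mm. Compared with the release picture it dropped about 2 px, roughly 5 mm, evenly at both ends. A last full view checks the bystanders, then I hand in.

```bash
python3 - <<'E'
from lev import *
snap('end',{'scene':(0,0,512,384,1.56)})
E
```

```text
(no output)
```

View pics/end_scene.png

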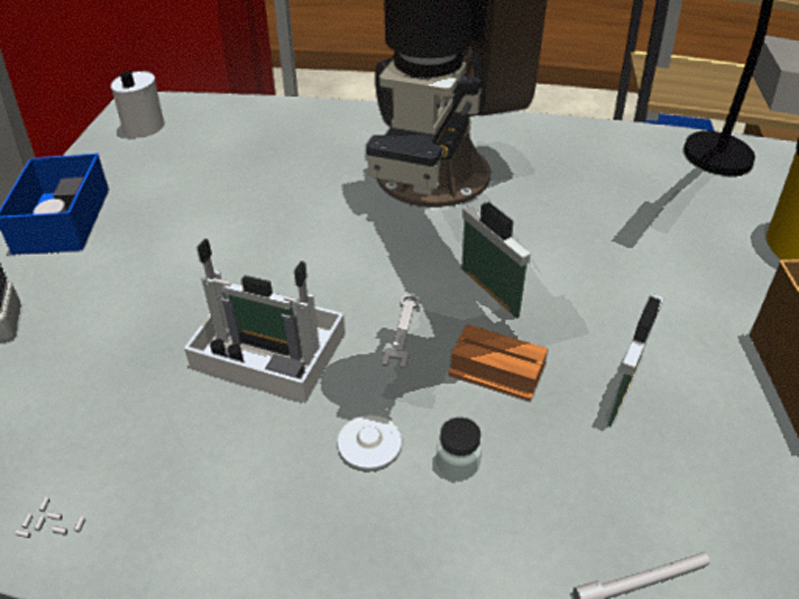

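The stand is empty at (498,358). The board is in the tester with both levers upright at (205,250) and (300,272). The spanner, flywheel, jar and the two other boards are where they were.

```bash
python3 -c "
from workcell import *
print(state()['time']); close_job()"
```

```text
41.4083
the job is handed in; nothing more can be done
```

The job is handed in at 41.4 s. The board is in the tester with both levers closed, and the gripper is clear of everything.

- **Board:** I took the smallest board from the stand and slid it down the guides with no noticeable resistance. I pressed it by the grip to about 10 N; its bottom edge was then at about 36 mm, and I let go.
- **Levers:** I swung the +y lever partway, then the −y lever to its stop, then the +y lever to its stop. I confirmed each stop with about 24 N on the handle. Driving the contacts in took about 13 N on the −y lever. The +y lever needed only 2–6 N, so the −y lever seems to have done most of the driving.
- **Last checks:** in the pictures both handles stand upright and the board matches its fully home height of 30 mm. It dropped about 5 mm, evenly at both ends. The bystanders look unmoved.
- **Disagreements:**
  - The two cameras differed by up to 3 mm and 1° on the tester's position.
  - The stand fit was poor and I did not use it.
  - The first push of the −y lever to its stop ended early on a force change, so I repeated it in small steps.
  - The image fit confirms the home height only to about 1–2 mm.

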